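Cock the tube knocker and trip it

TASK

Use the tube knocker to give the sample tube in its holder a knock. Draw the sprung hammer back by its red knob, feeling for where the sear catches it (this differs every time): never let it fly back before it is caught, and do not press it hard into the rubber buffer just behind the catch. Take your hand off the cocked hammer, then press the yellow trigger pad down gently until the hammer flies, let the pad up again and leave the other things on the bench alone.

Things in the scene. Friction and masses are not known exactly. Their poses are not given: they have to be found in the camera images.
- knocker: Tube knocker bolted to the bench: grey base plate about 150 x 180 mm, 9 mm thick, with a tongue under the trigger. Origin on the hammer's vertical pivot axis, at bench height; z up. A white holder (40 x 44 mm, 75 mm high) with a purple-capped sample tube (top 125 mm above the bench) stands centred at x +48, y +116 mm of this frame.
- pivot (a point): Point on the hammer's vertical pivot axis, 64 mm above the bench. The hammer's arm (14 mm wide, 58 to 70 mm above the bench) is pulled home by a spring: 3.2 N felt at the knob at rest, plus 4 N per rad of hammer angle. A caught hammer stays when let go; one that is not caught flies home. Hub top 75 mm above the bench.
- knob (a point): Point 90 mm above the bench on the axis of the hammer's red upright cylindrical knob: 20 mm in diameter, from 70 to 111 mm above the bench, 80 mm from the pivot axis, about which it swings. The steel hammer head lies farther out on the arm, 116 mm from the pivot: 26 mm in diameter, top 77 mm above the bench.
- hammer (a joint): Hammer angle about the pivot, rad, counter-clockwise from above. 0 = at rest, arm along the knocker's +y, nose on the tube holder; drawn back towards the knocker's -x. The sear catches it at some angle from 0.96 to 1.56, set anew each time. Some 20 mm of knob travel before that its pin climbs the sear's ramp: 2 to 6 N more are felt for 9 mm. At the catch the pull dips briefly by 2 to 6 N.
- trigger (a joint): Angle of the trigger lever, rad: 0 = up (sear engaged), 0.155 = fully down on its stop. A light spring lifts it. A cocked hammer flies at about 0.05 to 0.12. The hammer's pin also pushes it down to about 0.12 while riding over the sear, and it springs up to 0 at the catch.
- pad (a point): Centre of the top face of the yellow thumb pad at the outer end of the trigger lever, 43 mm above the bench when up; 32 x 30 mm, its length along the lever, 165 mm from the pivot axis at 1.20 rad on the hammer's scale. It is pressed straight down by up to 22 mm; 1 to 4 N trip it.
- buffer (a joint): Compression of the black rubber buffer, m: 0 = free, 0.008 = solid. It is met 3 to 4 mm of knob travel after the catch; from there the force at the knob rises by about 2 N per mm above the spring's own. Beyond 0.003 (about 9 N above the spring's own) it is overloaded.
- timer: White bench timer standing on its prop, 39 x 74 x 59 mm, origin under its middle. Bystander.
- dish: Closed petri dish, 92 mm across, 15 mm high, origin under its middle. Bystander.
- agar: Jar with black screw lid, 86 mm across, 88 mm high, origin under its middle. Bystander.
- pipette_loose: Grey pipette lying on the bench, 61 x 251 x 30 mm, origin under its middle. Bystander.
- marker: Marker pen with a blue cap lying on the bench, 13 x 136 x 11 mm, origin under its middle. Bystander.

How it is judged:
By the outcome, as a careful person would: the job done as asked, in the order asked, and still so for the second after the job is handed in, with the robot touching nothing.
It also fails if it takes over 72 s, if anything falls off the work surface, if the arm or the gripper's body presses on something with over 40 N, if the wrist force passes 120 N, or if a joint passes its speed limit or range.

ROBOT

A 6-joint arm with a two-finger parallel gripper is mounted at the origin on a cart in front of the work surface, level with it; the furniture and walls round the work are solid. World frame = base frame: x ahead of the robot, y to its left, z up, the work surface at z = 0. Lengths are in m, angles in degrees, forces in N, time in s.
With the tool pointing down it reaches from about 0.4 to 0.825 m from the base axis. Payload 7 kg.
Tool frame: the origin (TCP) lies on the front face of the gripper's body, between the roots of the fingers; the fingertips stand 66 mm ahead of it and the grasp point (between the pads) lies 47 mm ahead of it; z points along the fingers, y is the line along which they close (so a half turn about z gives the same grasp; the last joint's range is limited). The gripper opens to 88 mm and grips with 3 to 60 N. Pads are 19 mm wide; open, the fingers measure 130 mm over their backs; the gripper's body (78 mm by 193 mm) begins 47 mm behind the grasp point.
Start: joints at [-54.081, 20.546, 0.682, 0, -70.136, -16.507], TCP at [0.224, -0.637, 0.292] pointing down, gripper open.
Joint ranges: [-176.03, 176.03], [-82.01, 121.73], [-58.28, 71.71], [-173.87, 95.51], [-174.79, -0.11], [-173.66, 173.66]. Speed limits (degrees/s): [136.94, 136.94, 172.46, 180, 180, 180].

INTERFACE

Orientations are given as [roll, pitch, yaw] about the fixed x, y, z axes, in that order (R = Rz(yaw) Ry(pitch) Rx(roll)).
In Python, from plant import ctrl gives the robot as it stands.
- The arm moves only by the tool send_rows, never from a script. Its argument "deltas" is a list of rows, each a list of 2 entries, a list of its own where there are three numbers: the shift along the tool's x, y, z each as a share of 800 mm, from -1 to 1, then the turn about the tool's z as a share of 90 degrees, from -1 to 1. A call has exactly 5 rows; each row is the pose to reach, as a shift and turn from the pose commanded when the call began, along the tool's axes at that moment; what a row does not reach only later rows make up. A row lasts 1/12 s, in which the tool goes at most 41.7 mm and 7.16 degrees, less where a joint would pass 70% of its speed; a pose out of reach is approached as far as the arm can. A call with a number of a shift or a turn outside -1 to 1 is refused whole. A call with a gripper value outside its range is refused whole. "gripper" is the opening, from 0 (shut) to 1 (fully open), set as the call begins (left out, the last holds). The fingers move at their own pace and stop on an object; the grip force is fixed at half the most. Time passes only in rows, so rows that repeat a pose let the fingers close, or fill a call up. It gives the time, the measured TCP pose, the force, the opening and the grip force at its end, in the units of the state.
- ctrl.get_obs(): the state, without advancing time (a new reading comes with each control period).
- ctrl.snapshot(name): name is "side" or "top" or "wrist"; returns a dict with "color" (400x640x3 uint8, red, green, blue), "vertical_fov" (degrees; the focal length in pixels is half the picture's height over the tangent of half this angle, whatever the lens; pixels are square), "cx", "cy" (the principal point, pixels), "rvec" (rotation vector, rad) and "tvec" (3), from world to camera coordinates, as OpenCV has them. Camera axes: x right, y down, z forward; pixel columns grow to the right and rows downward; lengths in m; the calibration is good to about 2 mm. The wrist camera is an equidistant fisheye: a pixel r from the principal point sees the ray r / f radians off the axis. A picture is of the moment at which its call begins. There is no depth.
- ctrl.close_job(): hands the job in; it is judged then, once.
Trained networks look in a picture, given as the dict that the camera call returned (one of the last four; its "shot" number tells which), for a name from the list of things; names that differ only in an ending like _2 or _b are one class to them, and where a whole thing is asked for, a point or a joint stands for the part that bears it (a point fixed in the world has none). Each returns a list of dicts, best first, with "conf" (0 to 1); they miss things now and then, are a little off and sometimes report something else, mostly with a low value. They report only what shows in the picture. A call takes as long as a camera call.
- ctrl.boxes_of(picture, thing): "xy" ([column, row] as shares, 0 to 1, of the picture: columns of its width, rows of its height, amid what is visible of it).
- ctrl.cut_out(picture, thing): "pixels" (400x640 bool, what is visible of it) and "xy" ([column, row] as shares, 0 to 1, of the picture: columns of its width, rows of its height, amid what is visible of it).
The state is a dict: "clock": time; "joint_pos": joint angles; "qvel": joint speeds; "tau": joint torques, N m; "tool_pos": TCP position; "orientation": TCP orientation; "force": force on the tool from outside, world axes, zero at the start; "moment": the same for the moment, N m; "opening": finger opening in m; "gripper_force": force on a finger pad.
Only numpy, scipy, OpenCV 4.12 (cv2) and the standard library are available. Lean on these libraries where they do the work, as an engineer would, in place of code of your own. Each camera call takes 0.05 s, during which the arm holds its last target. There are 200 camera calls.

## Working session

There is one attempt and no reset: what is moved stays moved. The work goes in short steps, Python scripts to look and compute and a tool call to move; the robot and the scene stay as the last step left them, time stands still between calls to the robot, and variables do not carry over. Pictures are saved under pics/ and viewed, at most 10 in all, crops included, and the job is handed in when it is done.

Besides the shell and the picture viewer there is one more tool, called after "Emit:" as a command line: name --argument value ..., lists and objects as JSON in quotes. send_rows: Moves the arm, as the interface text tells. Shift numbers are shares of 800 mm and turn numbers shares of 90 degrees, none past 1 either way. Its arguments: {"type":"object","properties":{"deltas":{"type":"array","items":{"type":"array"}},"gripper":{"type":"number"}},"required":["deltas"]}

```bash
mkdir -p pics; cat > h.py <<'E'
import numpy as np,cv2
from plant import ctrl
def ray(p,uv):
    u,v=uv;f=200/np.tan(np.radians(p["vertical_fov"])/2)
    R=cv2.Rodrigues(np.array(p["rvec"],float))[0];t=np.array(p["tvec"],float).ravel()
    x=(u-p["cx"]);y=(v-p["cy"])
    if p.get("n")=="wrist":
        r=np.hypot(x,y);th=r/f;d=np.array([x/r*np.sin(th),y/r*np.sin(th),np.cos(th)])
    else: d=np.array([x/f,y/f,1])
    return -R.T@t,R.T@d
def onz(p,uv,z):
    o,d=ray(p,uv);return o+d*(z-o[2])/d[2]
def proj(p,X):
    f=200/np.tan(np.radians(p["vertical_fov"])/2)
    R=cv2.Rodrigues(np.array(p["rvec"],float))[0];c=R@np.array(X)+np.array(p["tvec"],float).ravel()
    if p.get("n")=="wrist":
        r=np.hypot(c[0],c[1]);th=np.arctan2(r,c[2]);return p["cx"]+f*th*c[0]/r,p["cy"]+f*th*c[1]/r
    return p["cx"]+f*c[0]/c[2],p["cy"]+f*c[1]/c[2]
def snap(n,save=None):
    p=ctrl.snapshot(n);p["n"]=n
    if save: cv2.imwrite("pics/"+save,p["color"][:,:,::-1])
    return p
E
python3 - <<'E'
from h import *
o=ctrl.get_obs();print({k:np.round(v,3) for k,v in o.items()})
for n in ["top","side"]:
    p=snap(n,n+"0.png")
    for t,z in [("knob",.09),("pad",.043),("pivot",.07),("knocker",0.01),("agar",.05),("timer",.03),("dish",.01),("pipette_loose",.015),("marker",.005)]:
        for r in ctrl.boxes_of(p,t)[:2]:
            uv=np.array(r["xy"])*[640,400];print(n,t,round(r["conf"],2),np.round(uv),np.round(onz(p,uv,z),3))
E
```

```text
{'clock': np.float64(0.0), 'joint_pos': array([-5.4083e+01,  2.0593e+01,  6.3300e-01, -1.9000e-02, -7.0135e+01,
       -1.6507e+01]), 'qvel': array([-0.004, -0.135, -0.013,  0.046,  0.038, -0.002]), 'tau': array([-0.0000e+00, -5.8272e+01,  2.9307e+01,  6.9980e+00,  7.0000e-03,
       -0.0000e+00]), 'tool_pos': array([ 0.224, -0.636,  0.291]), 'orientation': array([ 1.79904e+02, -9.00000e-03, -1.60597e+02]), 'force': array([-0.691,  0.464, -0.596]), 'moment': array([ 0.003, -0.005, -0.008]), 'gripper_force': np.float64(0.0), 'opening': np.float64(0.088)}
top knob 0.81 [317. 164.] [ 0.628 -0.029  0.09 ]
top pad 0.84 [335. 189.] [ 0.554 -0.084  0.043]
top pivot 0.75 [326. 172.] [ 0.606 -0.056  0.07 ]
top pivot 0.46 [181. 175.] [0.608 0.4   0.07 ]
top knocker 0.72 [325. 171.] [ 0.619 -0.056  0.01 ]
top agar 0.84 [178. 174.] [0.614 0.417 0.05 ]
top agar 0.58 [183. 216.] [0.479 0.4   0.05 ]
top timer 0.42 [316. 164.] [ 0.639 -0.026  0.03 ]
top dish 0.96 [180. 216.] [0.48  0.422 0.01 ]
top pipette_loose 0.94 [471. 210.] [ 0.479 -0.531  0.015]
top marker 0.49 [398. 248.] [ 0.36  -0.286  0.005]
side knob 0.33 [332. 219.] [ 0.472 -0.249  0.09 ]
side pivot 0.72 [332. 218.] [ 0.499 -0.208  0.07 ]
side knocker 0.61 [337. 216.] [ 0.602 -0.083  0.01 ]
side agar 0.69 [285. 171.] [0.605 0.373 0.05 ]
side timer 0.87 [392. 246.] [ 0.603 -0.403  0.03 ]
side dish 0.45 [261. 182.] [0.495 0.388 0.01 ]
side pipette_loose 0.65 [387. 283.] [ 0.472 -0.546  0.015]
side marker 0.46 [303. 253.] [ 0.355 -0.271  0.005]
```

View pics/top0.png

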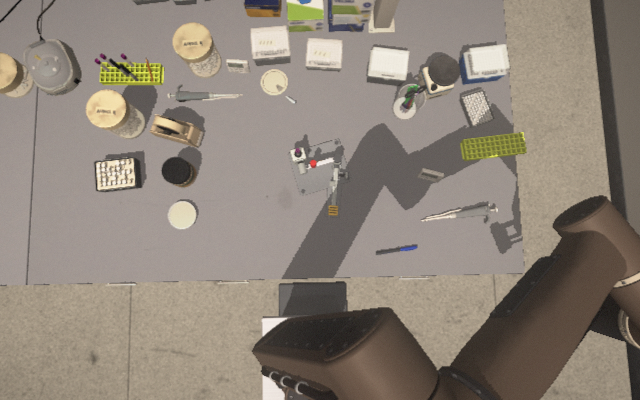

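View pics/side0.png

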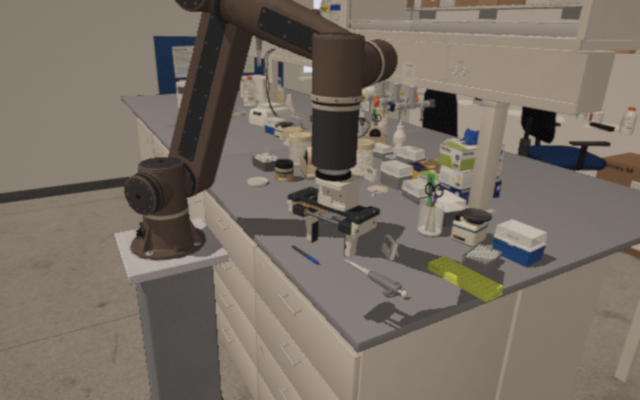

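```bash
cat >> h.py <<'E'
def plan(P,yaw=None):
    """shares for going to world TCP P, and yaw"""
    o=ctrl.get_obs();y=np.radians(o["orientation"][2])
    d=np.array(P)-o["tool_pos"]
    c,s=np.cos(y),np.sin(y)
    t=np.array([c*d[0]+s*d[1], s*d[0]-c*d[1], -d[2]])
    dy=0 if yaw is None else (yaw-o["orientation"][2]+180)%360-180
    print("shares",np.round(t/.8,4),"turn",round(-dy/90,4),"mm",np.round(t*1000),"yawchg",round(dy,1))
E
python3 - <<'E'
from h import *
p=cv2.imread("pics/top0.png")[125:230,270:365]
cv2.imwrite("pics/c.png",cv2.resize(p,None,fx=5.5,fy=5.5,interpolation=cv2.INTER_CUBIC))
plan([.55,-.1,.30])
E
```

```text
shares [-0.6069  0.4974 -0.0098] turn 0.0 mm [-486.  398.   -8.] yawchg 0
```

View pics/c.png

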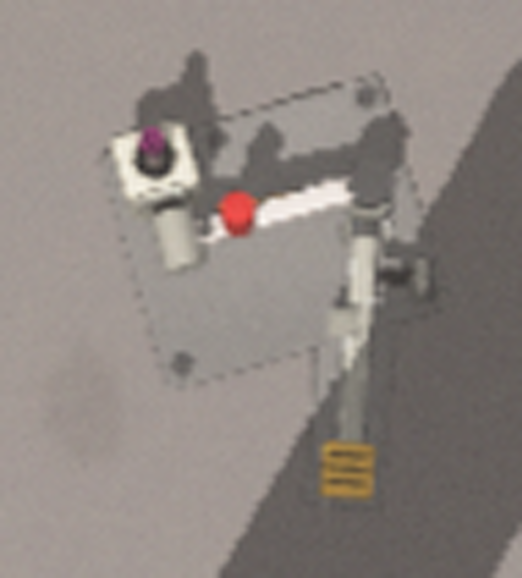

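Emit:
send_rows --deltas '[[[-0.04, 0.033, -0.002], 0], [[-0.08, 0.066, -0.004], 0], [[-0.12, 0.099, -0.006], 0], [[-0.16, 0.132, -0.008], 0], [[-0.2, 0.165, -0.01], 0]]'

```text
clock: 1.42
tool_pos: [0.3318, -0.4574, 0.3003]
orientation: [-180.0, 0.0, -160.6]
force: [0.7, -0.0, -0.1]
opening: 0.0875
gripper_force: 0.0
```

Emit:
send_rows --deltas '[[[-0.04, 0.033, 0], 0], [[-0.08, 0.066, 0], 0], [[-0.12, 0.099, 0], 0], [[-0.16, 0.132, 0], 0], [[-0.2, 0.165, 0], 0]]'

```text
clock: 1.83
tool_pos: [0.439, -0.2794, 0.3006]
orientation: [-180.0, 0.1, -160.6]
force: [0.9, -1.3, 0.4]
opening: 0.0875
gripper_force: 0.0
```

Emit:
send_rows --deltas '[[[-0.04, 0.033, 0], 0], [[-0.08, 0.066, 0], 0], [[-0.12, 0.099, 0], 0], [[-0.16, 0.132, 0], 0], [[-0.2, 0.165, 0], 0]]' --gripper 0.5

```text
clock: 2.25
tool_pos: [0.5461, -0.1015, 0.3007]
orientation: [-180.0, 0.1, -160.6]
force: [0.5, -0.1, -0.3]
opening: 0.0599
gripper_force: 0.0
```

```bash
python3 - <<'E'
from h import *
o=ctrl.get_obs();print(o["clock"],o["tool_pos"],o["orientation"],o["force"])
for n in ["wrist","top"]:
    p=snap(n,n+"1.png")
    for t,z in [("knob",.09),("pad",.043),("pivot",.07),("knocker",0.01),("hammer",.07)]:
        for r in ctrl.boxes_of(p,t)[:2]:
            uv=np.array(r["xy"])*[640,400];print(n,t,round(r["conf"],2),np.round(uv),np.round(onz(p,uv,z),4))
E
```

```text
2.25 [ 0.54607428 -0.10154475  0.30066786] [-1.79985346e+02  5.43947836e-02 -1.60570259e+02] [ 0.51140563 -0.06252953 -0.34179384]
wrist knob 0.97 [308. 261.] [ 0.6319 -0.0784  0.09  ]
wrist pad 0.91 [334. 171.] [ 0.5355 -0.0809  0.043 ]
wrist pad 0.39 [77. 44.] [ 0.4733 -0.4747  0.043 ]
wrist pivot 0.76 [333. 213.] [ 0.5761 -0.0681  0.07  ]
wrist knocker 0.7 [335. 211.] [ 0.5908 -0.0563  0.01  ]
top pad 0.63 [334. 206.] [ 0.4992 -0.0794  0.043 ]
top pivot 0.88 [334. 209.] [ 0.4879 -0.0784  0.07  ]
top knocker 0.73 [329. 204.] [ 0.5106 -0.0665  0.01  ]
```

View pics/wrist1.png

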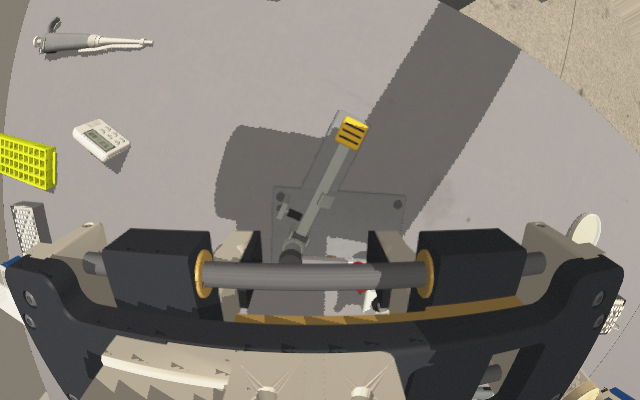

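```bash
cat > m.py <<'E'
from h import *
def cen(im,kind):
    h=cv2.cvtColor(im,cv2.COLOR_RGB2HSV);H,S,V=cv2.split(h)
    m=((H<6)|(H>174))&(S>150)&(V>80) if kind=="red" else (H>17)&(H<28)&(S>140)&(V>70)
    n,l,s,c=cv2.connectedComponentsWithStats(m.astype(np.uint8))
    return sorted([(s[i][4],tuple(np.round(c[i],1)),tuple(s[i][:4])) for i in range(1,n)],reverse=True)[:4]
E
python3 - <<'E'
from m import *
p=snap("top")  # calibration
im=cv2.imread("pics/top0.png")[:,:,::-1].copy()
for k in ["red","yel"]: print(k,cen(im,k))
q=snap("wrist")
for k in ["red","yel"]: print("w",k,cen(q["color"],k))
print("top: pivot",onz(p,(337.3,160.5),.072),"knob",onz(p,(313.3,163.7),.1),"pad",onz(p,(333.3,210.5),.043),"holder",onz(p,(298.2,154.6),.075))
print("cap",onz(p,(270+153/5.5,125+140/5.5),.125))
print("w: pivot",onz(q,(290,250),.075),"pad",onz(q,(351,133),.043))
E
```

```text
red [(np.int32(32), (np.float64(312.8), np.float64(162.9)), (np.int32(310), np.int32(160), np.int32(6), np.int32(7)))]
yel [(np.int32(39), (np.float64(149.6), np.float64(71.6)), (np.int32(146), np.int32(63), np.int32(8), np.int32(19))), (np.int32(19), (np.float64(268.8), np.float64(13.8)), (np.int32(265), np.int32(11), np.int32(9), np.int32(6))), (np.int32(18), (np.float64(332.3), np.float64(207.3)), (np.int32(329), np.int32(206), np.int32(8), np.int32(4))), (np.int32(14), (np.float64(332.2), np.float64(213.6)), (np.int32(329), np.int32(213), np.int32(8), np.int32(2)))]
w red [(np.int32(3), (np.float64(358.3), np.float64(290.7)), (np.int32(358), np.int32(290), np.int32(2), np.int32(2)))]
w yel [(np.int32(2352), (np.float64(364.5), np.float64(314.9)), (np.int32(206), np.int32(299), np.int32(297), np.int32(25))), (np.int32(609), (np.float64(352.8), np.float64(134.4)), (np.int32(337), np.int32(118), np.int32(33), np.int32(34))), (np.int32(335), (np.float64(227.1), np.float64(274.7)), (np.int32(222), np.int32(251), np.int32(14), np.int32(49))), (np.int32(119), (np.float64(401.4), np.float64(262.4)), (np.int32(394), np.int32(251), np.int32(13), np.int32(28)))]
top: pivot [ 0.64209216 -0.09388686  0.072     ] knob [ 0.62798312 -0.01760675  0.1       ] pad [ 0.48578301 -0.07836315  0.043     ] holder [0.6631364  0.02952628 0.075     ]
cap [0.6650004  0.02860173 0.125     ]
w: pivot [ 0.6319151  -0.10285266  0.075     ] pad [ 0.48682174 -0.08012617  0.043     ]
```

```bash
cat >> m.py <<'E'
def fit(M,W):
    M=np.array(M)/1000;W=np.array(W);a=M-M.mean(0);b=W-W.mean(0)
    t=np.arctan2((a[:,0]*b[:,1]-a[:,1]*b[:,0]).sum(),(a*b).sum())
    R=np.array([[np.cos(t),-np.sin(t)],[np.sin(t),np.cos(t)]]);T=W.mean(0)-R@M.mean(0)
    return t,R,T,W-(M@R.T+T)
E
python3 - <<'E'
from m import *
t,R,T,r=fit([(0,80),(-153.8,59.8),(48,116),(48,116),(0,0)],[(.628,-.017),(.4865,-.0785),(.663,.0295),(.665,.0286),(.640,-.095)])
print(np.degrees(t),T,np.round(r*1000,1))
K=R@[0,.08]+T;print("knob",K)
print("tangent yaw options: tool y along world angle",np.degrees(t))
yt=np.degrees(t)
# tool y dir=(sin yaw,-cos yaw) => angle yaw-90 ; want = yt (mod180)
for y in (yt+90,yt-90):plan([K[0],K[1],.22],y)
E
```

```text
14.640842796714782 [ 0.64647981 -0.09550358] [[ 1.7  1.1]
 [ 3.9 -2. ]
 [-0.6  0.6]
 [ 1.4 -0.3]
 [-6.5  0.5]]
knob [ 0.62625908 -0.01810124]
tangent yaw options: tool y along world angle 14.640842796714782
shares [-0.1312  0.0679  0.1003] turn 1.0525 mm [-105.   54.   80.] yawchg -94.7
shares [-0.1312  0.0679  0.1003] turn -0.9475 mm [-105.   54.   80.] yawchg 85.3
```

Emit:
send_rows --deltas '[[[-0.027, 0.014, 0], -0.077], [[-0.054, 0.028, 0], -0.154], [[-0.081, 0.042, 0], -0.231], [[-0.108, 0.056, 0], -0.308], [[-0.1312, 0.0679, 0], -0.385]]'

```text
clock: 3.37
tool_pos: [0.6273, -0.0166, 0.3002]
orientation: [-180.0, 0.0, -125.6]
force: [1.3, -0.3, -0.3]
opening: 0.0438
gripper_force: 0.0
```

Emit:
send_rows --deltas '[[[0, 0, 0.01], -0.077], [[0, 0, 0.02], -0.154], [[0, 0, 0.03], -0.231], [[0, 0, 0.04], -0.308], [[0, 0, 0.05], -0.385]]'

```text
clock: 3.78
tool_pos: [0.6263, -0.0176, 0.2597]
orientation: [180.0, -0.0, -91.0]
force: [0.4, 0.2, 0.2]
opening: 0.0436
gripper_force: 0.0
```

Emit:
send_rows --deltas '[[[0, 0, 0.02], -0.077], [[0, 0, 0.04], -0.154], [[0, 0, 0.06], -0.1775], [[0, 0, 0.07], -0.1775], [[0, 0, 0.07], -0.1775]]'

```text
clock: 4.2
tool_pos: [0.6254, -0.0178, 0.2021]
orientation: [179.8, 0.0, -75.4]
force: [-1.3, -0.2, 1.4]
opening: 0.0439
gripper_force: 0.0
```

```bash
python3 - <<'E'
from m import *
o=ctrl.get_obs();print(o["clock"],o["tool_pos"],o["orientation"],o["joint_pos"],o["force"],o["opening"])
p=snap("wrist","wrist2.png")
for c in cen(p["color"],"red"): print(c,onz(p,c[1],.111))
print(proj(p,[.626,-.018,.111]),proj(p,[.6465,-.0955,.075]))
q=snap("side");print([(c[1],c[0]) for c in cen(q["color"],"red")],proj(q,[.626,-.018,.1]))
E
```

```text
4.2 [ 0.62536014 -0.01779087  0.20207847] [ 1.79792879e+02  1.75924927e-02 -7.54432307e+01] [ 1.62112657e+01  2.00184144e+01 -1.25350452e+01 -2.78935279e-02
 -5.76530704e+01 -1.63949792e+00] [-1.31208691 -0.18640649  1.35806027] 0.043872176212538694
(np.int32(1006), (np.float64(306.0), np.float64(219.1)), (np.int32(291), np.int32(198), np.int32(30), np.int32(42))) [ 0.63196585 -0.02252498  0.111     ]
(np.float64(313.3119128083766), np.float64(227.65582193573485)) (np.float64(312.5719779332966), np.float64(100.80487786853269))
[((np.float64(335.1), np.float64(188.9)), np.int32(31))] (np.float64(334.4518523638082), np.float64(186.89968528824514))
```

View pics/wrist2.png

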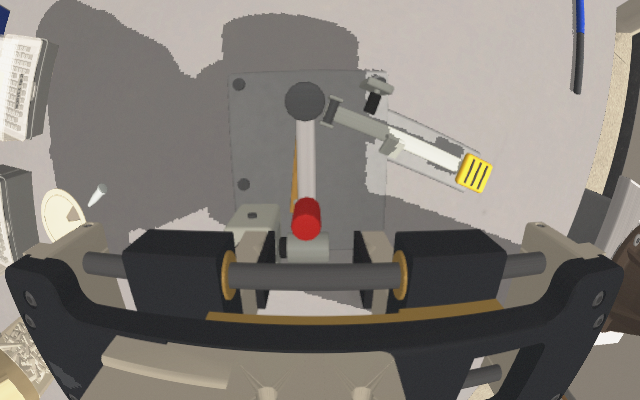

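```bash
python3 - <<'E'
from m import *
p=snap("wrist")
k=onz(p,(306,225.5),.111);v=onz(p,(305,101),.075);d=onz(p,(475,173),.043)
print(k,v,d,np.linalg.norm((k-v)[:2]),np.linalg.norm((d-v)[:2]))
t,R,T,r=fit([(0,80),(0,80),(-153.8,59.8),(-153.8,59.8),(48,116),(0,0)],[(.628,-.017),k[:2],(.4865,-.0785),d[:2],(.664,.029),v[:2]])
print(np.degrees(t),T,np.round(r*1000,1));K=R@[0,.08]+T;print("knob",K)
plan([*K,.147],np.degrees(t)-90)
E
```

```text
[ 0.63232044 -0.01710879  0.111     ] [ 0.65347363 -0.09387215  0.075     ] [ 0.48893045 -0.07733654  0.043     ] 0.07962456184167901 0.16537195018451725
15.876526256119817 [ 0.65185734 -0.09405153] [[-2.   0.1]
 [ 2.3 -0. ]
 [-1.1  0.1]
 [ 1.4  1.3]
 [-2.3 -1.7]
 [ 1.6  0.2]]
knob [ 0.62997213 -0.01710325]
shares [ 0.0005 -0.0039  0.0726] turn -0.014 mm [ 0. -3. 58.] yawchg 1.3
```

Emit:
send_rows --deltas '[[[0.0005, -0.004, 0.02], -0.015], [[0.0005, -0.004, 0.04], -0.015], [[0.0005, -0.004, 0.06], -0.015], [[0.0005, -0.004, 0.069], -0.015], [[0.0005, -0.004, 0.069], -0.015]]'

```text
clock: 4.77
tool_pos: [0.6291, -0.0172, 0.1481]
orientation: [179.9, 0.0, -74.0]
force: [-0.7, 0.0, 0.2]
opening: 0.044
gripper_force: 0.0
```

```bash
python3 - <<'E'
from m import *
o=ctrl.get_obs();print(o["clock"],o["tool_pos"],o["orientation"],o["force"],o["opening"])
p=snap("wrist","wrist3.png")
print(cen(p["color"],"red"))
E
```

```text
4.7667 [ 0.6290785  -0.01717451  0.14807025] [ 1.79898398e+02  9.44692899e-03 -7.40093680e+01] [-0.74204988  0.01999207  0.16298467] 0.04396631580470966
[(np.int32(1260), (np.float64(311.3), np.float64(245.8)), (np.int32(292), np.int32(224), np.int32(39), np.int32(40)))]
```

View pics/wrist3.png

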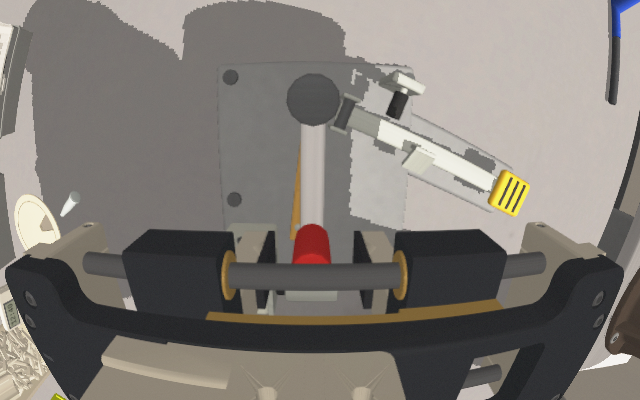

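Emit:
send_rows --deltas '[[[0, 0, 0], 0], [[0, 0, 0], 0], [[0, 0, 0], 0], [[0, 0, 0], 0], [[0, 0, 0], 0]]' --gripper 0

```text
clock: 5.23
tool_pos: [0.6303, -0.0169, 0.1498]
orientation: [-179.9, -0.0, -74.0]
force: [1.2, 0.6, 1.4]
opening: 0.0191
gripper_force: 30.0
```

Emit:
send_rows --deltas '[[[0, 0, 0], 0], [[0, 0, 0], 0], [[0, 0, 0], 0], [[0, 0, 0], 0], [[0, 0, 0], 0]]'

```text
clock: 5.65
tool_pos: [0.6302, -0.0168, 0.1497]
orientation: [-179.9, -0.0, -73.9]
force: [1.3, 0.9, 5.7]
opening: 0.0194
gripper_force: 30.0
```

```bash
cat >> m.py <<'E'
def st():
    o=ctrl.get_obs();y=np.radians(o["orientation"][2]);c,s=np.cos(y),np.sin(y);f=o["force"]
    print(o["clock"],np.round(o["tool_pos"],4),"yaw",round(o["orientation"][2],2),"Ftool x,y",np.round([c*f[0]+s*f[1],s*f[0]-c*f[1]],2),"Fz",round(f[2],2),"op",round(o["opening"],4),"g",round(float(o["gripper_force"]),1))
E
python3 -c "
from m import *
st()
p=snap('wrist');print(cen(p['color'],'red'))"
```

```text
5.65 [ 0.6302 -0.0168  0.1497] yaw -73.94 Ftool x,y [-0.52 -1.47] Fz 5.68 op 0.0194 g 30.0
[(np.int32(1300), (np.float64(314.0), np.float64(245.5)), (np.int32(295), np.int32(223), np.int32(39), np.int32(41)))]
```

Emit:
send_rows --deltas '[[[0.0001, 0.004, 0], -0.0255], [[0.0003, 0.008, 0], -0.0509], [[0.0007, 0.012, 0], -0.0764], [[0.0013, 0.0159, 0], -0.1019], [[0.002, 0.0199, 0], -0.1273]]'

```text
clock: 6.12
tool_pos: [0.6154, -0.0226, 0.1497]
orientation: [-179.9, -0.0, -62.4]
force: [2.8, 2.3, 4.1]
opening: 0.019
gripper_force: 30.0
```

```bash
python3 -c "
from m import *
st()
p=snap('wrist');print(cen(p['color'],'red'))"
```

```text
6.1167 [ 0.6154 -0.0226  0.1497] yaw -62.37 Ftool x,y [-0.72 -3.55] Fz 4.09 op 0.019 g 30.0
[(np.int32(1298), (np.float64(313.9), np.float64(245.5)), (np.int32(295), np.int32(224), np.int32(39), np.int32(40)))]
```

Emit:
send_rows --deltas '[[[0.0001, 0.004, 0], -0.0255], [[0.0003, 0.008, 0], -0.0509], [[0.0007, 0.012, 0], -0.0764], [[0.0013, 0.0159, 0], -0.1019], [[0.002, 0.0199, 0], -0.1273]]'

```text
clock: 6.58
tool_pos: [0.602, -0.0312, 0.1496]
orientation: [-179.9, -0.0, -51.0]
force: [1.8, 4.6, 5.8]
opening: 0.0189
gripper_force: 30.0
```

Emit:
send_rows --deltas '[[[0.0001, 0.004, 0], -0.0255], [[0.0003, 0.008, 0], -0.0509], [[0.0007, 0.012, 0], -0.0764], [[0.0013, 0.0159, 0], -0.1019], [[0.002, 0.0199, 0], -0.1273]]'

```text
clock: 7.0
tool_pos: [0.5905, -0.0423, 0.1497]
orientation: [-179.9, -0.0, -39.5]
force: [-0.3, 5.4, 6.6]
opening: 0.0191
gripper_force: 30.0
```

```bash
cat >> m.py <<'E'
def ang():
    o=ctrl.get_obs();q=o["tool_pos"]-[.6518,-.0938,0];a=np.arctan2(-q[0],q[1]);print("hammer",round(a-np.radians(15.7),4),"r",round(np.hypot(q[0],q[1])*1e3,1),"spring",round(3.2+4*(a-np.radians(15.7)),1))
E
python3 -c "
from m import *
st();ang()"
```

```text
7.0 [ 0.5905 -0.0423  0.1497] yaw -39.5 Ftool x,y [-3.63 -3.96] Fz 6.62 op 0.0191 g 30.0
hammer 0.598 r 80.1 spring 5.6
```

Emit:
send_rows --deltas '[[[0, 0.00125, 0], -0.008], [[0, 0.0025, 0], -0.016], [[0, 0.00375, 0], -0.024], [[0, 0.005, 0], -0.0318], [[0, 0.005, 0], -0.0318]]'

```text
clock: 7.42
tool_pos: [0.5879, -0.0454, 0.1497]
orientation: [-179.9, -0.0, -36.7]
force: [0.2, 5.8, 6.9]
opening: 0.0192
gripper_force: 30.0
```

```bash
python3 -c "
from m import *
st();ang()"
```

```text
7.4167 [ 0.5879 -0.0454  0.1497] yaw -36.71 Ftool x,y [-3.34 -4.79] Fz 6.9 op 0.0192 g 30.0
hammer 0.6486 r 80.1 spring 5.8
```

Emit:
send_rows --deltas '[[[0, 0.00125, 0], -0.008], [[0, 0.0025, 0], -0.016], [[0, 0.00375, 0], -0.024], [[0, 0.005, 0], -0.0318], [[0, 0.005, 0], -0.0318]]'

```text
clock: 7.83
tool_pos: [0.5856, -0.0486, 0.1497]
orientation: [-179.9, -0.1, -33.8]
force: [0.5, 5.3, 7.1]
opening: 0.0192
gripper_force: 30.0
```

```bash
python3 -c "
from m import *
st();ang()"
```

```text
7.8333 [ 0.5856 -0.0486  0.1497] yaw -33.84 Ftool x,y [-2.51 -4.66] Fz 7.12 op 0.0192 g 30.0
hammer 0.6983 r 80.2 spring 6.0
```

Emit:
send_rows --deltas '[[[0.0001, 0.00125, 0], -0.008], [[0.0001, 0.0025, 0], -0.016], [[0.0001, 0.00375, 0], -0.024], [[0.0001, 0.005, 0], -0.0318], [[0.0001, 0.005, 0], -0.0318]]'

```text
clock: 8.25
tool_pos: [0.5834, -0.052, 0.1496]
orientation: [-179.9, -0.1, -31.0]
force: [0.1, 6.5, 7.3]
opening: 0.0188
gripper_force: 30.0
```

```bash
python3 -c "
from m import *
st();ang()"
```

```text
8.25 [ 0.5834 -0.052   0.1496] yaw -30.98 Ftool x,y [-3.25 -5.6 ] Fz 7.34 op 0.0188 g 30.0
hammer 0.7484 r 80.2 spring 6.2
```

Emit:
send_rows --deltas '[[[0, 0.001, 0], -0.0064], [[0, 0.002, 0], -0.0127], [[0, 0.003, 0], -0.0191], [[0, 0.003, 0], -0.0191], [[0, 0.003, 0], -0.0191]]'

```text
clock: 8.67
tool_pos: [0.5821, -0.054, 0.1496]
orientation: [-179.9, -0.0, -29.3]
force: [-1.0, 5.4, 7.6]
opening: 0.0193
gripper_force: 30.0
```

```bash
python3 -c "
from m import *
st();ang()"
```

```text
8.6667 [ 0.5821 -0.054   0.1496] yaw -29.31 Ftool x,y [-3.56 -4.25] Fz 7.57 op 0.0193 g 30.0
hammer 0.7777 r 80.2 spring 6.3
```

Emit:
send_rows --deltas '[[[0, 0.001, 0], -0.0064], [[0, 0.002, 0], -0.0127], [[0, 0.003, 0], -0.0191], [[0, 0.003, 0], -0.0191], [[0, 0.003, 0], -0.0191]]'

```text
clock: 9.08
tool_pos: [0.581, -0.0561, 0.1496]
orientation: [-179.9, -0.1, -27.6]
force: [0.1, 5.7, 6.6]
opening: 0.0194
gripper_force: 30.0
```

```bash
python3 -c "
from m import *
st();ang()"
```

```text
9.0833 [ 0.581  -0.0561  0.1496] yaw -27.59 Ftool x,y [-2.57 -5.05] Fz 6.6 op 0.0194 g 30.0
hammer 0.8075 r 80.2 spring 6.4
```

Emit:
send_rows --deltas '[[[0.0001, 0.001, 0], -0.0064], [[0.0001, 0.002, 0], -0.0127], [[0.0001, 0.003, 0], -0.0191], [[0.0001, 0.003, 0], -0.0191], [[0.0001, 0.003, 0], -0.0191]]'

```text
clock: 9.5
tool_pos: [0.5799, -0.0582, 0.1496]
orientation: [-179.9, -0.0, -25.9]
force: [-0.8, 5.6, 9.1]
opening: 0.0192
gripper_force: 30.0
```

```bash
python3 -c "
from m import *
st();ang()"
```

```text
9.5 [ 0.5799 -0.0582  0.1496] yaw -25.87 Ftool x,y [-3.13 -4.69] Fz 9.09 op 0.0192 g 30.0
hammer 0.8372 r 80.3 spring 6.5
```

Emit:
send_rows --deltas '[[[0, 0.001, 0], -0.0064], [[0, 0.002, 0], -0.0127], [[0, 0.003, 0], -0.0191], [[0, 0.003, 0], -0.0191], [[0, 0.003, 0], -0.0191]]'

```text
clock: 9.92
tool_pos: [0.5788, -0.0604, 0.1496]
orientation: [-179.9, -0.0, -24.1]
force: [-0.5, 5.8, 7.3]
opening: 0.0195
gripper_force: 30.0
```

```bash
python3 -c "
from m import *
st();ang()"
```

```text
9.9167 [ 0.5788 -0.0604  0.1496] yaw -24.15 Ftool x,y [-2.83 -5.13] Fz 7.34 op 0.0195 g 30.0
hammer 0.8677 r 80.3 spring 6.7
```

Emit:
send_rows --deltas '[[[0, 0.001, 0], -0.0064], [[0, 0.002, 0], -0.0127], [[0, 0.003, 0], -0.0191], [[0, 0.003, 0], -0.0191], [[0, 0.003, 0], -0.0191]]'

```text
clock: 10.33
tool_pos: [0.5778, -0.0626, 0.1496]
orientation: [-179.9, -0.1, -22.4]
force: [-0.7, 5.9, 7.8]
opening: 0.0193
gripper_force: 30.0
```

```bash
python3 -c "
from m import *
st();ang()"
```

```text
10.3333 [ 0.5778 -0.0626  0.1496] yaw -22.43 Ftool x,y [-2.93 -5.17] Fz 7.84 op 0.0193 g 30.0
hammer 0.8973 r 80.3 spring 6.8
```

Emit:
send_rows --deltas '[[[0.0001, 0.001, 0], -0.0064], [[0.0001, 0.002, 0], -0.0127], [[0.0001, 0.003, 0], -0.0191], [[0.0001, 0.003, 0], -0.0191], [[0.0001, 0.003, 0], -0.0191]]'

```text
clock: 10.75
tool_pos: [0.5769, -0.0648, 0.1496]
orientation: [-179.9, -0.0, -20.7]
force: [-1.1, 6.7, 8.8]
opening: 0.0193
gripper_force: 30.0
```

```bash
python3 -c "
from m import *
st();ang()"
```

```text
10.75 [ 0.5769 -0.0648  0.1496] yaw -20.71 Ftool x,y [-3.35 -5.85] Fz 8.8 op 0.0193 g 30.0
hammer 0.9274 r 80.3 spring 6.9
```

Emit:
send_rows --deltas '[[[0, 0.001, 0], -0.0064], [[0, 0.002, 0], -0.0127], [[0, 0.003, 0], -0.0191], [[0, 0.003, 0], -0.0191], [[0, 0.003, 0], -0.0191]]'

```text
clock: 11.17
tool_pos: [0.5761, -0.0671, 0.1496]
orientation: [-179.9, -0.1, -19.0]
force: [-0.4, 6.4, 8.5]
opening: 0.0192
gripper_force: 30.0
```

```bash
python3 -c "
from m import *
st();ang()"
```

```text
11.1667 [ 0.5761 -0.0671  0.1496] yaw -18.99 Ftool x,y [-2.41 -5.92] Fz 8.54 op 0.0192 g 30.0
hammer 0.9573 r 80.3 spring 7.0
```

Emit:
send_rows --deltas '[[[0, 0.001, 0], -0.0064], [[0, 0.002, 0], -0.0127], [[0, 0.003, 0], -0.0191], [[0, 0.003, 0], -0.0191], [[0, 0.003, 0], -0.0191]]'

```text
clock: 11.58
tool_pos: [0.5753, -0.0693, 0.1497]
orientation: [-179.9, -0.1, -17.3]
force: [-0.5, 6.9, 8.9]
opening: 0.0192
gripper_force: 30.0
```

```bash
python3 -c "
from m import *
st();ang()"
```

```text
11.5833 [ 0.5753 -0.0693  0.1497] yaw -17.27 Ftool x,y [-2.52 -6.4 ] Fz 8.88 op 0.0192 g 30.0
hammer 0.9872 r 80.3 spring 7.1
```

Emit:
send_rows --deltas '[[[0.0001, 0.001, 0], -0.0064], [[0.0001, 0.002, 0], -0.0127], [[0.0001, 0.003, 0], -0.0191], [[0.0001, 0.003, 0], -0.0191], [[0.0001, 0.003, 0], -0.0191]]'

```text
clock: 12.0
tool_pos: [0.5746, -0.0716, 0.1496]
orientation: [-179.9, -0.0, -15.6]
force: [-0.9, 6.3, 8.3]
opening: 0.0195
gripper_force: 30.0
```

```bash
python3 -c "
from m import *
st();ang()"
```

```text
12.0 [ 0.5746 -0.0716  0.1496] yaw -15.56 Ftool x,y [-2.55 -5.86] Fz 8.34 op 0.0195 g 30.0
hammer 1.0172 r 80.3 spring 7.3
```

```bash
cat >> m.py <<'E'
def padv():
    p=snap("wrist");q=np.array(proj(p,[.4885,-.0775,.043]))
    c=[x for x in cen(p["color"],"yel") if np.hypot(*(np.array(x[1])-q))<40]
    print("pad px-exp",[np.round(np.array(x[1])-q,1) for x in c], "exp",np.round(q))
E
python3 -c "
from m import *
padv()"
```

```text
pad px-exp [array([-16.9,   1.6])] exp [350. 314.]
```

Emit:
send_rows --deltas '[[[0, 0.001, 0], -0.0064], [[0, 0.002, 0], -0.0127], [[0, 0.003, 0], -0.0191], [[0, 0.003, 0], -0.0191], [[0, 0.003, 0], -0.0191]]'

```text
clock: 12.47
tool_pos: [0.5739, -0.0739, 0.1496]
orientation: [-179.9, -0.0, -13.8]
force: [-0.6, 5.9, 8.0]
opening: 0.0193
gripper_force: 30.0
```

```bash
python3 -c "
from m import *
st();ang();padv()"
```

```text
12.4667 [ 0.5739 -0.0739  0.1496] yaw -13.84 Ftool x,y [-1.96 -5.61] Fz 7.98 op 0.0193 g 30.0
hammer 1.0471 r 80.4 spring 7.4
pad px-exp [array([-12.7,   0.6])] exp [344. 315.]
```

Emit:
send_rows --deltas '[[[0, 0.001, 0], -0.0064], [[0, 0.002, 0], -0.0127], [[0, 0.003, 0], -0.0191], [[0, 0.003, 0], -0.0191], [[0, 0.003, 0], -0.0191]]'

```text
clock: 12.93
tool_pos: [0.5733, -0.0763, 0.1496]
orientation: [-179.9, -0.0, -12.1]
force: [-0.5, 6.0, 7.8]
opening: 0.019
gripper_force: 30.0
```

```bash
python3 -c "
from m import *
st();ang();padv()"
```

```text
12.9333 [ 0.5733 -0.0763  0.1496] yaw -12.12 Ftool x,y [-1.72 -5.74] Fz 7.82 op 0.019 g 30.0
hammer 1.0772 r 80.4 spring 7.5
pad px-exp [array([-6.3, -0.3])] exp [338. 316.]
```

Emit:
send_rows --deltas '[[[0.0001, 0.001, 0], -0.0064], [[0.0001, 0.002, 0], -0.0127], [[0.0001, 0.003, 0], -0.0191], [[0.0001, 0.003, 0], -0.0191], [[0.0001, 0.003, 0], -0.0191]]'

```text
clock: 13.4
tool_pos: [0.5728, -0.0786, 0.1496]
orientation: [-179.9, -0.0, -10.4]
force: [-1.2, 6.8, 8.6]
opening: 0.0195
gripper_force: 30.0
```

```bash
python3 -c "
from m import *
st();ang();padv()"
```

```text
13.4 [ 0.5728 -0.0786  0.1496] yaw -10.4 Ftool x,y [-2.43 -6.43] Fz 8.61 op 0.0195 g 30.0
hammer 1.1072 r 80.4 spring 7.6
pad px-exp [array([-0.5, -1. ])] exp [332. 316.]
```

Emit:
send_rows --deltas '[[[0, 0.001, 0], -0.0064], [[0, 0.002, 0], -0.0127], [[0, 0.003, 0], -0.0191], [[0, 0.003, 0], -0.0191], [[0, 0.003, 0], -0.0191]]'

```text
clock: 13.87
tool_pos: [0.5724, -0.081, 0.1496]
orientation: [-179.9, -0.0, -8.7]
force: [-0.8, 5.6, 8.9]
opening: 0.0193
gripper_force: 30.0
```

```bash
python3 -c "
from m import *
st();ang()"
```

```text
13.8667 [ 0.5724 -0.081   0.1496] yaw -8.68 Ftool x,y [-1.62 -5.37] Fz 8.93 op 0.0193 g 30.0
hammer 1.1373 r 80.4 spring 7.7
```

Emit:
send_rows --deltas '[[[0, 0.001, 0], -0.0064], [[0, 0.002, 0], -0.0127], [[0, 0.003, 0], -0.0191], [[0, 0.003, 0], -0.0191], [[0, 0.003, 0], -0.0191]]'

```text
clock: 14.28
tool_pos: [0.5721, -0.0831, 0.1497]
orientation: [-179.9, -0.1, -7.0]
force: [-0.8, 8.2, 8.5]
opening: 0.0189
gripper_force: 30.0
```

```bash
python3 -c "
from m import *
st();ang()"
```

```text
14.2833 [ 0.5721 -0.0831  0.1497] yaw -6.97 Ftool x,y [-1.81 -8.08] Fz 8.47 op 0.0189 g 30.0
hammer 1.1638 r 80.4 spring 7.9
```

Emit:
send_rows --deltas '[[[0.0001, 0.001, 0], -0.0064], [[0.0001, 0.002, 0], -0.0127], [[0.0001, 0.003, 0], -0.0191], [[0.0001, 0.003, 0], -0.0191], [[0.0001, 0.003, 0], -0.0191]]'

```text
clock: 14.7
tool_pos: [0.5718, -0.0856, 0.1496]
orientation: [-179.9, -0.0, -5.2]
force: [-1.0, 8.7, 9.0]
opening: 0.0193
gripper_force: 30.0
```

```bash
python3 -c "
from m import *
st();ang()"
```

```text
14.7 [ 0.5718 -0.0856  0.1496] yaw -5.25 Ftool x,y [-1.83 -8.6 ] Fz 9.03 op 0.0193 g 30.0
hammer 1.1941 r 80.4 spring 8.0
```

Emit:
send_rows --deltas '[[[0, 0.001, 0], -0.0064], [[0, 0.002, 0], -0.0127], [[0, 0.003, 0], -0.0191], [[0, 0.003, 0], -0.0191], [[0, 0.003, 0], -0.0191]]'

```text
clock: 15.12
tool_pos: [0.5716, -0.0878, 0.1496]
orientation: [-179.9, -0.0, -3.5]
force: [-2.6, 10.8, 9.1]
opening: 0.019
gripper_force: 30.0
```

```bash
python3 -c "
from m import *
st();ang()"
```

```text
15.1167 [ 0.5716 -0.0878  0.1496] yaw -3.53 Ftool x,y [ -3.24 -10.63] Fz 9.06 op 0.019 g 30.0
hammer 1.2226 r 80.4 spring 8.1
```

Emit:
send_rows --deltas '[[[0, 0.001, 0], -0.0064], [[0, 0.002, 0], -0.0127], [[0, 0.003, 0], -0.0191], [[0, 0.003, 0], -0.0191], [[0, 0.003, 0], -0.0191]]'

```text
clock: 15.53
tool_pos: [0.5714, -0.0901, 0.1496]
orientation: [-179.9, -0.1, -1.8]
force: [-2.3, 8.1, 10.0]
opening: 0.0193
gripper_force: 30.0
```

```bash
python3 -c "
from m import *
st();ang()"
```

```text
15.5333 [ 0.5714 -0.0901  0.1496] yaw -1.82 Ftool x,y [-2.53 -8.06] Fz 10.02 op 0.0193 g 30.0
hammer 1.2507 r 80.5 spring 8.2
```

Emit:
send_rows --deltas '[[[0.0001, 0.001, 0], -0.0064], [[0.0001, 0.002, 0], -0.0127], [[0.0001, 0.003, 0], -0.0191], [[0.0001, 0.003, 0], -0.0191], [[0.0001, 0.003, 0], -0.0191]]'

```text
clock: 15.95
tool_pos: [0.5713, -0.0928, 0.1496]
orientation: [-179.9, -0.0, -0.1]
force: [-2.2, 7.7, 9.1]
opening: 0.0193
gripper_force: 30.0
```

```bash
python3 -c "
from m import *
st();ang()"
```

```text
15.95 [ 0.5713 -0.0928  0.1496] yaw -0.09 Ftool x,y [-2.22 -7.69] Fz 9.14 op 0.0193 g 30.0
hammer 1.2848 r 80.5 spring 8.3
```

Emit:
send_rows --deltas '[[[0, 0.001, 0], -0.0064], [[0, 0.002, 0], -0.0127], [[0, 0.003, 0], -0.0191], [[0, 0.003, 0], -0.0191], [[0, 0.003, 0], -0.0191]]'

```text
clock: 16.37
tool_pos: [0.5713, -0.0958, 0.1497]
orientation: [-180.0, -0.0, 1.6]
force: [-0.9, 3.2, 8.9]
opening: 0.0195
gripper_force: 30.0
```

```bash
python3 -c "
from m import *
st();ang()"
```

```text
16.3667 [ 0.5713 -0.0958  0.1497] yaw 1.64 Ftool x,y [-0.83 -3.19] Fz 8.89 op 0.0195 g 30.0
hammer 1.3211 r 80.5 spring 8.5
```

Emit:
send_rows --deltas '[[[0, 0.001, 0], -0.0064], [[0, 0.002, 0], -0.0127], [[0, 0.002, 0], -0.0127], [[0, 0.002, 0], -0.0127], [[0, 0.002, 0], -0.0127]]'

```text
clock: 16.78
tool_pos: [0.5714, -0.098, 0.1496]
orientation: [180.0, -0.0, 2.8]
force: [-0.6, -0.9, 7.2]
opening: 0.0189
gripper_force: 30.0
```

```bash
python3 -c "
from m import *
st();ang()"
```

```text
16.7833 [ 0.5714 -0.098   0.1496] yaw 2.8 Ftool x,y [-0.6   0.85] Fz 7.2 op 0.0189 g 30.0
hammer 1.3487 r 80.5 spring 8.6
```

Emit:
send_rows --deltas '[[[0, 0.0005, 0], -0.0032], [[0, 0.001, 0], -0.0064], [[0, 0.0015, 0], -0.0095], [[0, 0.0015, 0], -0.0095], [[0, 0.0015, 0], -0.0095]]'

```text
clock: 17.2
tool_pos: [0.5714, -0.0986, 0.1496]
orientation: [-180.0, -0.0, 3.6]
force: [-0.6, 3.9, 8.9]
opening: 0.0192
gripper_force: 30.0
```

```bash
python3 -c "
from m import *
st();ang()"
```

```text
17.2 [ 0.5714 -0.0986  0.1496] yaw 3.63 Ftool x,y [-0.4  -3.88] Fz 8.9 op 0.0192 g 30.0
hammer 1.3569 r 80.5 spring 8.6
```

Emit:
send_rows --deltas '[[[0, 0.0005, 0], -0.0032], [[0, 0.001, 0], -0.0064], [[0, 0.001, 0], -0.0064], [[0, 0.001, 0], -0.0064], [[0, 0.001, 0], -0.0064]]'

```text
clock: 17.62
tool_pos: [0.5714, -0.099, 0.1496]
orientation: [-180.0, -0.0, 4.2]
force: [-1.3, 6.2, 8.7]
opening: 0.0195
gripper_force: 30.0
```

```bash
python3 -c "
from m import *
st();ang()"
```

```text
17.6167 [ 0.5714 -0.099   0.1496] yaw 4.2 Ftool x,y [-0.82 -6.25] Fz 8.7 op 0.0195 g 30.0
hammer 1.3616 r 80.5 spring 8.6
```

Emit:
send_rows --deltas '[[[0, 0.0005, 0], -0.0032], [[0, 0.001, 0], -0.0064], [[0, 0.001, 0], -0.0064], [[0, 0.001, 0], -0.0064], [[0, 0.001, 0], -0.0064]]'

```text
clock: 18.03
tool_pos: [0.5715, -0.0997, 0.1496]
orientation: [-179.9, -0.0, 4.8]
force: [-1.8, 6.6, 9.7]
opening: 0.0193
gripper_force: 30.0
```

```bash
python3 -c "
from m import *
st();ang()"
```

```text
18.0333 [ 0.5715 -0.0997  0.1496] yaw 4.77 Ftool x,y [-1.26 -6.75] Fz 9.7 op 0.0193 g 30.0
hammer 1.3704 r 80.5 spring 8.7
```

Emit:
send_rows --deltas '[[[0, -0.0005, 0], 0.0032], [[0, -0.001, 0], 0.0064], [[0, -0.0015, 0], 0.0095], [[0, -0.002, 0], 0.0127], [[0, -0.002, 0], 0.0127]]'

```text
clock: 18.45
tool_pos: [0.5714, -0.0986, 0.1496]
orientation: [-180.0, -0.0, 3.6]
force: [-1.9, 2.9, 8.1]
opening: 0.0188
gripper_force: 30.0
```

```bash
python3 -c "
from m import *
st();ang()"
```

```text
18.45 [ 0.5714 -0.0986  0.1496] yaw 3.63 Ftool x,y [-1.69 -3.01] Fz 8.12 op 0.0188 g 30.0
hammer 1.3563 r 80.5 spring 8.6
```

Emit:
send_rows --deltas '[[[0, -0.0005, 0], 0.0032], [[0, -0.001, 0], 0.0064], [[0, -0.0015, 0], 0.0095], [[0, -0.0015, 0], 0.0095], [[0, -0.0015, 0], 0.0095]]'

```text
clock: 18.87
tool_pos: [0.5714, -0.0981, 0.1496]
orientation: [180.0, -0.0, 2.8]
force: [0.9, -1.3, 7.3]
opening: 0.0192
gripper_force: 30.0
```

```bash
python3 -c "
from m import *
st();ang()"
```

```text
18.8667 [ 0.5714 -0.0981  0.1496] yaw 2.8 Ftool x,y [0.83 1.35] Fz 7.32 op 0.0192 g 30.0
hammer 1.3502 r 80.5 spring 8.6
```

Emit:
send_rows --deltas '[[[0, -0.0005, 0], 0.0032], [[0, -0.001, 0], 0.0064], [[0, -0.0015, 0], 0.0095], [[0, -0.0015, 0], 0.0095], [[0, -0.0015, 0], 0.0095]]'

```text
clock: 19.28
tool_pos: [0.5714, -0.0976, 0.1496]
orientation: [179.9, -0.0, 2.0]
force: [0.5, -5.5, 5.8]
opening: 0.019
gripper_force: 30.0
```

```bash
python3 -c "
from m import *
st();ang()"
```

```text
19.2833 [ 0.5714 -0.0976  0.1496] yaw 1.96 Ftool x,y [0.27 5.49] Fz 5.81 op 0.019 g 30.0
hammer 1.3441 r 80.5 spring 8.6
```

Emit:
send_rows --deltas '[[[0, 0.0005, 0], -0.0032], [[0, 0.001, 0], -0.0064], [[0, 0.0018, 0], -0.0115], [[0, 0.0018, 0], -0.0115], [[0, 0.0018, 0], -0.0115]]'

```text
clock: 19.7
tool_pos: [0.5714, -0.0982, 0.1496]
orientation: [180.0, -0.0, 3.0]
force: [-0.5, -0.0, 6.9]
opening: 0.0194
gripper_force: 30.0
```

Emit:
send_rows --deltas '[[[0, 0, 0], 0], [[0, 0, 0], 0], [[0, 0, 0], 0], [[0, 0, 0], 0], [[0, 0, 0], 0]]' --gripper 0.5

```text
clock: 20.12
tool_pos: [0.5709, -0.098, 0.1485]
orientation: [180.0, 0.1, 3.0]
force: [-0.4, -0.2, -0.3]
opening: 0.0427
gripper_force: 0.0
```

Emit:
send_rows --deltas '[[[0, 0, -0.02], 0], [[0, 0, -0.05], 0], [[0, 0, -0.08], 0], [[0, 0, -0.11], 0], [[0, 0, -0.13], 0]]'

```text
clock: 20.53
tool_pos: [0.5717, -0.098, 0.2552]
orientation: [180.0, -0.1, 3.0]
force: [0.9, 0.6, 0.2]
opening: 0.0438
gripper_force: 0.0
```

```bash
python3 - <<'E'
from m import *
st()
p=snap("wrist","wrist4.png");print(cen(p["color"],"red"),cen(p["color"],"yel"))
print([np.round(proj(p,x)) for x in ([.5715,-.098,.111],[.6518,-.0938,.075],[.4885,-.0775,.043],[.664,.029,.125])])
E
```

```text
20.5333 [ 0.5717 -0.098   0.2552] yaw 3.0 Ftool x,y [ 0.97 -0.55] Fz 0.24 op 0.0438 g 0.0
[(np.int32(599), (np.float64(313.9), np.float64(198.2)), (np.int32(303), np.int32(182), np.int32(23), np.int32(33)))] [(np.int32(2257), (np.float64(365.9), np.float64(314.9)), (np.int32(207), np.int32(299), np.int32(296), np.int32(25))), (np.int32(296), (np.float64(292.1), np.float64(251.8)), (np.int32(278), np.int32(242), np.int32(29), np.int32(22))), (np.int32(120), (np.float64(303.7), np.float64(171.2)), (np.int32(300), np.int32(144), np.int32(7), np.int32(51))), (np.int32(107), (np.float64(401.6), np.float64(263.0)), (np.int32(394), np.int32(252), np.int32(13), np.int32(24)))]
[array([314., 204.]), array([314., 104.]), array([292., 256.]), array([157.,  87.])]
```

View pics/wrist4.png

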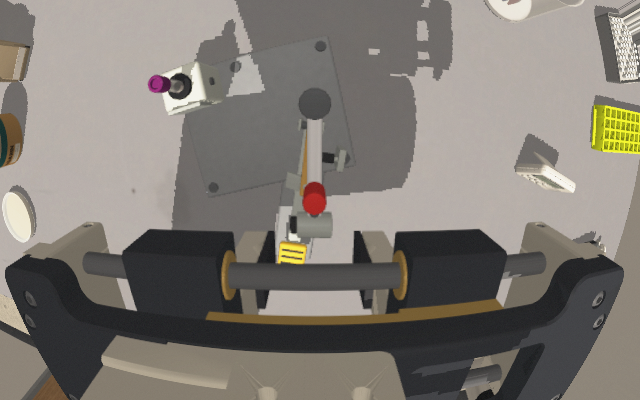

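```bash
python3 - <<'E'
from m import *
p=snap("wrist");o=ctrl.get_obs();print(ray(p,(321,200))[0]-o["tool_pos"],o["joint_pos"])
plan([.485,-.0776,.2552],-5.5)
E
```

```text
[0.07544144 0.00422342 0.09574846] [ 9.59141800e+00  1.31093553e+01 -1.46949990e+01  4.94667199e-02
 -6.18997785e+01  8.33876860e+01]
shares [-0.108  -0.0312  0.0012] turn 0.0945 mm [-86. -25.   1.] yawchg -8.5
```

Emit:
send_rows --deltas '[[[-0.03, -0.009, 0], 0.03], [[-0.06, -0.018, 0], 0.06], [[-0.09, -0.027, 0], 0.0945], [[-0.108, -0.0312, 0], 0.0945], [[-0.108, -0.0312, 0], 0.0945]]' --gripper 0

```text
clock: 21.05
tool_pos: [0.4806, -0.0774, 0.2525]
orientation: [-180.0, 0.1, -5.5]
force: [-1.0, -0.3, 0.2]
opening: 0.0161
gripper_force: 0.0
```

Emit:
send_rows --deltas '[[[0, 0, 0.04], 0], [[0, 0, 0.08], 0], [[0, 0, 0.12], 0], [[0, 0, 0.15], 0], [[0, 0, 0.162], 0]]'

```text
clock: 21.47
tool_pos: [0.4817, -0.078, 0.1197]
orientation: [179.9, 0.3, -5.6]
force: [0.4, 0.1, -0.7]
opening: 0.0005
gripper_force: 0.0
```

```bash
python3 - <<'E'
from m import *
st();plan([.485,-.0776,.113],-5.5)
p=snap("wrist","wrist5.png");print(cen(p["color"],"red"),cen(p["color"],"yel"))
E
```

```text
21.4667 [ 0.4817 -0.078   0.1197] yaw -5.55 Ftool x,y [ 0.38 -0.14] Fz -0.73 op 0.0005 g 0.0
shares [ 0.004  -0.0009  0.0084] turn -0.0006 mm [ 3. -1.  7.] yawchg 0.1
[(np.int32(2777), (np.float64(346.8), np.float64(63.3)), (np.int32(318), np.int32(34), np.int32(60), np.int32(60)))] [(np.int32(2484), (np.float64(305.3), np.float64(315.9)), (np.int32(139), np.int32(305), np.int32(300), np.int32(19))), (np.int32(1201), (np.float64(312.2), np.float64(214.3)), (np.int32(288), np.int32(201), np.int32(50), np.int32(31))), (np.int32(752), (np.float64(313.3), np.float64(54.5)), (np.int32(307), np.int32(0), np.int32(19), np.int32(97))), (np.int32(122), (np.float64(301.0), np.float64(277.7)), (np.int32(300), np.int32(253), np.int32(3), np.int32(49)))]
```

View pics/wrist5.png

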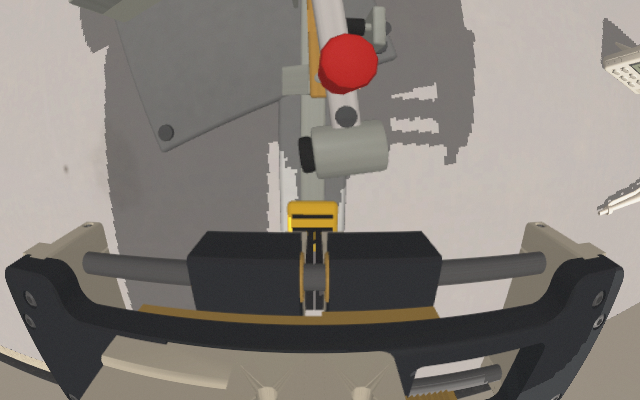

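Emit:
send_rows --deltas '[[[0.003, -0.0005, 0.004], 0], [[0.003, -0.0005, 0.008], 0], [[0.003, -0.0005, 0.011], 0], [[0.003, -0.0005, 0.013], 0], [[0.003, -0.0005, 0.015], 0]]'

```text
clock: 21.93
tool_pos: [0.4866, -0.0773, 0.1121]
orientation: [-180.0, -0.1, -5.5]
force: [-0.3, 0.1, 0.6]
opening: 0.0005
gripper_force: 0.0
```

Emit:
send_rows --deltas '[[[0, 0, 0.0015], 0], [[0, 0, 0.003], 0], [[0, 0, 0.004], 0], [[0, 0, 0.005], 0], [[0, 0, 0.005], 0]]'

```text
clock: 22.35
tool_pos: [0.4861, -0.0774, 0.1074]
orientation: [-180.0, -0.0, -5.5]
force: [-0.4, -0.3, -0.3]
opening: 0.0005
gripper_force: 0.0
```

```bash
cat >> m.py <<'E'
def chk():
    st();p=snap("wrist");print("red",[(c[0],c[1]) for c in cen(p["color"],"red")])
E
python3 -c "
from m import *
chk()"
```

```text
22.35 [ 0.4861 -0.0774  0.1074] yaw -5.51 Ftool x,y [-0.35  0.37] Fz -0.29 op 0.0005 g 0.0
red [(np.int32(3486), (np.float64(354.4), np.float64(71.6)))]
```

Step down 2 mm per call, checking the knob.

Emit:
send_rows --deltas '[[[0, 0, 0.001], 0], [[0, 0, 0.002], 0], [[0, 0, 0.0025], 0], [[0, 0, 0.0025], 0], [[0, 0, 0.0025], 0]]'

```text
clock: 22.82
tool_pos: [0.4861, -0.0774, 0.1053]
orientation: [180.0, 0.0, -5.5]
force: [-0.6, -0.4, 0.5]
opening: 0.0006
gripper_force: 0.3
```

```bash
python3 -c "
from m import *
chk()"
```

```text
22.8167 [ 0.4861 -0.0774  0.1053] yaw -5.52 Ftool x,y [-0.54  0.47] Fz 0.48 op 0.0006 g 0.3
red [(np.int32(3648), (np.float64(354.8), np.float64(70.6)))]
```

Emit:
send_rows --deltas '[[[0, 0, 0.001], 0], [[0, 0, 0.002], 0], [[0, 0, 0.0025], 0], [[0, 0, 0.0025], 0], [[0, 0, 0.0025], 0]]'

```text
clock: 23.28
tool_pos: [0.486, -0.0774, 0.1032]
orientation: [180.0, 0.0, -5.5]
force: [0.1, -0.1, 0.1]
opening: 0.0006
gripper_force: 0.0
```

```bash
python3 -c "
from m import *
chk()"
```

```text
23.2833 [ 0.486  -0.0774  0.1032] yaw -5.52 Ftool x,y [0.13 0.12] Fz 0.11 op 0.0006 g 0.0
red [(np.int32(3814), (np.float64(355.2), np.float64(69.7)))]
```

Emit:
send_rows --deltas '[[[0, 0, 0.001], 0], [[0, 0, 0.002], 0], [[0, 0, 0.0025], 0], [[0, 0, 0.0025], 0], [[0, 0, 0.0025], 0]]'

```text
clock: 23.75
tool_pos: [0.4861, -0.0774, 0.1014]
orientation: [180.0, -0.0, -5.5]
force: [0.1, -0.3, 2.9]
opening: 0.0003
gripper_force: 1.4
```

```bash
python3 -c "
from m import *
chk()"
```

```text
23.75 [ 0.4861 -0.0774  0.1014] yaw -5.51 Ftool x,y [0.09 0.33] Fz 2.87 op 0.0003 g 1.4
red [(np.int32(3970), (np.float64(355.7), np.float64(69.3)))]
```

Emit:
send_rows --deltas '[[[0, 0, 0.001], 0], [[0, 0, 0.002], 0], [[0, 0, 0.002], 0], [[0, 0, 0.002], 0], [[0, 0, 0.002], 0]]'

```text
clock: 24.22
tool_pos: [0.4861, -0.0774, 0.0997]
orientation: [-180.0, 0.0, -5.5]
force: [-0.1, 0.0, 0.5]
opening: 0.0003
gripper_force: 0.3
```

```bash
python3 -c "
from m import *
chk()"
```

```text
24.2167 [ 0.4861 -0.0774  0.0997] yaw -5.52 Ftool x,y [-0.06 -0.01] Fz 0.46 op 0.0003 g 0.3
red [(np.int32(4105), (np.float64(354.8), np.float64(68.6)))]
```

Emit:
send_rows --deltas '[[[0, 0, 0.001], 0], [[0, 0, 0.002], 0], [[0, 0, 0.002], 0], [[0, 0, 0.002], 0], [[0, 0, 0.002], 0]]'

```text
clock: 24.68
tool_pos: [0.486, -0.0774, 0.0981]
orientation: [180.0, 0.0, -5.5]
force: [-0.8, -0.5, -0.1]
opening: 0.0005
gripper_force: 0.0
```

```bash
python3 -c "
from m import *
chk()"
```

```text
24.6833 [ 0.486  -0.0774  0.0981] yaw -5.52 Ftool x,y [-0.78  0.59] Fz -0.09 op 0.0005 g 0.0
red [(np.int32(4266), (np.float64(351.9), np.float64(67.7)))]
```

Emit:
send_rows --deltas '[[[0, 0, 0.001], 0], [[0, 0, 0.002], 0], [[0, 0, 0.002], 0], [[0, 0, 0.002], 0], [[0, 0, 0.002], 0]]'

```text
clock: 25.15
tool_pos: [0.4861, -0.0774, 0.0966]
orientation: [180.0, -0.0, -5.5]
force: [-0.5, 0.7, 1.7]
opening: 0.0007
gripper_force: 0.7
```

```bash
python3 -c "
from m import *
chk()"
```

```text
25.15 [ 0.4861 -0.0774  0.0966] yaw -5.52 Ftool x,y [-0.53 -0.62] Fz 1.74 op 0.0007 g 0.7
red []
```

Emit:
send_rows --deltas '[[[0, 0, -0.006], 0], [[0, 0, -0.012], 0], [[0, 0, -0.018], 0], [[0, 0, -0.026], 0], [[0, 0, -0.04], 0]]'

```text
clock: 25.62
tool_pos: [0.4855, -0.0775, 0.1286]
orientation: [180.0, 0.1, -5.5]
force: [-0.5, 0.1, 0.7]
opening: 0.0006
gripper_force: 0.0
```

Emit:
send_rows --deltas '[[[0, 0, -0.04], 0], [[0, 0, -0.08], 0], [[0, 0, -0.12], 0], [[0, 0, -0.14], 0], [[0, 0, -0.14], 0]]'

```text
clock: 26.03
tool_pos: [0.4879, -0.0773, 0.2455]
orientation: [-179.9, -0.4, -5.5]
force: [-0.7, -0.4, 0.5]
opening: 0.0004
gripper_force: 0.0
```

Emit:
send_rows --deltas '[[[0, 0, 0], 0], [[0, 0, 0], 0], [[0, 0, 0], 0], [[0, 0, 0], 0], [[0, 0, 0], 0]]'

```text
clock: 26.45
tool_pos: [0.4857, -0.0774, 0.2397]
orientation: [180.0, 0.1, -5.5]
force: [-0.1, -0.2, -0.3]
opening: 0.0004
gripper_force: 0.0
```

```bash
python3 - <<'E'
from m import *
chk()
p=snap("wrist","wrist6.png")
print([np.round(proj(p,x)) for x in ([.6302,-.0168,.1],[.4876,-.0778,.043])],cen(p["color"],"yel")[:3])
E
```

```text
26.45 [ 0.4857 -0.0774  0.2397] yaw -5.52 Ftool x,y [-0.05  0.23] Fz -0.35 op 0.0004 g 0.0
red [(np.int32(772), (np.float64(218.9), np.float64(33.0)))]
[array([217.,  33.]), array([314., 185.])] [(np.int32(2467), (np.float64(304.2), np.float64(316.0)), (np.int32(139), np.int32(305), np.int32(300), np.int32(20))), (np.int32(800), (np.float64(313.6), np.float64(183.7)), (np.int32(299), np.int32(169), np.int32(31), np.int32(31))), (np.int32(218), (np.float64(436.8), np.float64(396.1)), (np.int32(406), np.int32(390), np.int32(51), np.int32(10)))]
```

View pics/wrist6.png

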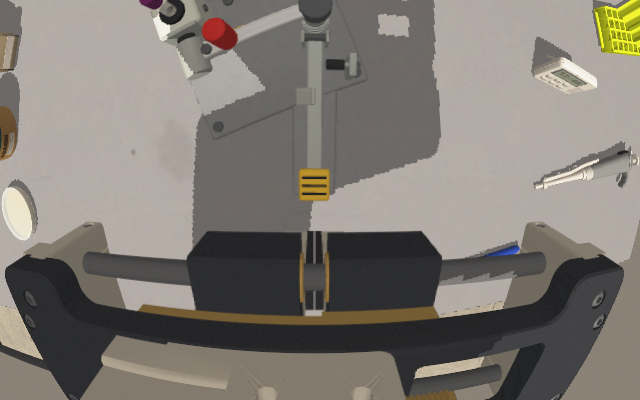

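The knob, at (219,33), is back at its rest position, and the pad, at (314,184), is up. The arm is clear of everything, so I'm handing in.

```bash
python3 -c "
from plant import ctrl
print(ctrl.close_job())"
```

```text
the job is handed in; nothing more can be done
None
```

Done and handed in at about 26.5 s: the sear caught the hammer near 1.35 rad, I let go, and a gentle press on the pad sent it home to the tube holder; the pad came back up, and I touched nothing else on the bench.

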